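# Make up two spares kits in the radio room

### The arm

A 6-joint arm with a two-finger parallel gripper is mounted at the origin on the work surface. World frame = base frame: x ahead of the robot, y to its left, z up, the work surface at z = 0. Lengths are in m, angles in rad, forces in N, time in s.
With the tool pointing down it reaches from about 0.35 to 0.85 m from the base axis. Payload 8.1 kg.
Tool frame: the origin (TCP) lies at the very end of the fingers, on their centre line; the grasp point (between the pads) lies 19 mm behind it; z points along the fingers, y is the line along which they close (so a half turn about z gives the same grasp; the last joint's range is limited). The gripper opens to 93 mm and grips with 3 to 60 N. Pads are 15 mm wide; open, the fingers measure 128 mm over their backs; the gripper's body (75 mm by 188 mm) begins 65 mm behind the grasp point.
Start: joints at [1.188, 0.13, 1.488, -0, 1.523, -0.085], TCP at [0.176, 0.574, 0.219] pointing down, gripper open.
Joint ranges: [-2.96, 2.96], [-0.89, 2.26], [0.02, 2.5], [-1.34, 4.48], [0, 2.73], [-2.66, 2.66]. Speed limits (rad/s): [2.39, 2.39, 2.79, 3.14, 3.14, 3.14].

### API

Orientations are given as a rotation vector (axis times angle).
In Python, from plant import read_state, eyes, workorder gives the robot as it stands. The module is installed in compiled form; this text tells all that it offers.
- The arm moves only by the tool play_rows, never from a script. Its argument "targets" is one flat list of numbers, 4 for each row, row after row: the shift along the tool's x, y, z in cm, then the turn about the tool's z in degrees. In form: [dx, dy, dz, roll, dx, dy, dz, roll, ...]. A call has 1 to 8 rows; each row is the pose to reach, as a shift and turn from the pose commanded when the call began, along the tool's axes at that moment; what a row does not reach only later rows make up. A row lasts 1/12 s, in which the tool goes at most 41.7 mm and 7.16 degrees, less where a joint would pass 70% of its speed; a pose out of reach is approached as far as the arm can. A call with a gripper value outside its range is refused whole. "grip" is the finger opening in cm, from 0 to 9.3, set as the call begins (left out, the last holds). The fingers move at their own pace and stop on an object; "grip_force" is the grip in N (left out, the last holds). Time passes only in rows, so rows that repeat a pose let the fingers close. It gives the time, the measured TCP pose, the force, the opening and the grip force at its end, in the units of the state.
- read_state(): the state, without advancing time (a new reading comes with each control period).
- eyes.read_camera(name): name is "scene" or "top"; returns a dict with "image" (420x560x3 uint8, red, green, blue), "vfov" (degrees; the focal length in pixels is half the picture's height over the tangent of half this angle, whatever the lens; pixels are square), "cx", "cy" (the principal point, pixels), "k1" (the pictures are not rectified: a ray, as slopes to the right and down, at radius r is drawn at 1 + k1 r^2 times it, then the intrinsics apply), "cam_to_world" (4x4, takes a point from camera to world coordinates). Camera axes: x right, y up, looking along -z (the intrinsics and any distortion apply to the point x, -y, -z); pixel columns grow to the right and rows downward; lengths in m; the calibration is good to about 2 mm. A picture is of the moment at which its call begins. There is no depth.
- workorder.close_job(): hands the job in; it is judged then, once.
The state is a dict: "t": time; "q": joint angles; "dq": joint speeds; "joint_torque": joint torques, N m; "tool_pos": TCP position; "orientation": TCP orientation; "force": force on the tool from outside, world axes, zero at the start; "wrist_torque": the same for the moment, N m; "opening": finger opening in m; "gripper_force": force on a finger pad.
Only numpy, scipy, OpenCV 4.12 (cv2) and the standard library are available. Lean on these libraries where they do the work, as an engineer would, in place of code of your own. Each camera call takes 0.05 s, during which the arm holds its last target. There are 200 camera calls.

### The job

Make up the two spares kits on the radio desk, one part to a compartment: the tall insulator, the round fluted knob and the capacitor can go into the three-compartment tray, with the insulator in the middle and the other two at the ends either way round; the short insulator and the bar knob go into the two-compartment tray, either way round. Set each part down upright on the tray floor, without dropping it, and let go. Leave the panel meter, the morse key and the mug where they are.

Things in the scene. Friction and masses are not known exactly. Their poses are not given: they have to be found in the camera images.
- tall_insulator_mid (a point): Tall white ceramic stand-off insulator, standing: three round sheds of 42 mm diameter, each 14 mm thick (0-14, 23-37 and 46-60 mm up), on a 26 mm core, small brass cap (12 mm diameter, 4 mm high) on top; 64 mm high. The point is at its centre, half-way up, on its upright axis (z up).
- short_insulator_mid (a point): Short white ceramic insulator, standing: two round sheds of 42 mm diameter, each 14 mm thick (0-14 and 18-32 mm up), wide brass cap (28 mm diameter, 4 mm high) on top; 36 mm high. The point is at its centre, half-way up, on its upright axis (z up).
- fluted_knob_mid (a point): Round black control knob with eight flutes and a bright disc on top, upright: 40 mm gripping diameter (46 mm over the lobes by eye), 28 mm high. The point is at its centre, half-way up, on its upright axis (z up).
- bar_knob_mid (a point): Black control knob with a straight grip bar on a round skirt: skirt 42 mm diameter and 8 mm high, bar 42 mm long along its own x, 12 mm wide along its own y, from 8 to 30 mm up, with a white line along its top. Pinch it across the bar. The point is at its centre, half-way up, on its upright axis (z up).
- capacitor_mid (a point): Plain aluminium capacitor can with a black top and two small terminals, standing: 32 mm diameter, 49 mm high without the terminals (53 with them). The point is at its centre, half-way up, on its upright axis (z up).
- tray3: The longer grey tray, with three compartments in a row along its own y, 214 mm long, lying flat and fixed to the desk; 4 mm floor and 4 mm walls, 14 mm high overall, 92 mm wide along its own x. Each compartment is 66 mm (y) by 84 mm (x) inside. Origin at the centre of its underside, on the desk top. Compartment centres at y = -70, 0 and +70 mm.
- tray2: The shorter grey tray, with two compartments in a row along its own y, 144 mm long, lying flat and fixed to the desk; 4 mm floor and 4 mm walls, 14 mm high overall, 92 mm wide along its own x. Each compartment is 66 mm (y) by 84 mm (x) inside. Origin at the centre of its underside, on the desk top. Compartment centres at y = -35 and +35 mm.
- meter_mid (a point): Black square panel meter, face up, 58 x 58 mm, 31 mm high, with a white round dial; stays where it is. The point is at its centre, half-way up.
- morse_key_mid (a point): Morse key on a black base 120 x 65 mm with a grey cover box, 52 mm high; stays where it is. The point is over the base's centre, 26 mm up.
- mug_mid (a point): White mug, 80 mm diameter, 90 mm high, handle to its own +y; stays where it is. The point is on its axis, 45 mm up.
Mind the look-alikes: they are no part of the job. What is shaped like the part that bears tall_insulator_mid but pink or turquoise is not meant.

How it is judged:
By the outcome, as a careful person would: the job done as asked, in the order asked, and still so for the second after the job is handed in, with the robot touching nothing.
It also fails if it takes over 136 s, if anything falls off the work surface, if the arm or the gripper's body presses on something with over 40 N, if the wrist force passes 120 N, or if a joint passes its speed limit or range.

## Working session

There is one attempt and no reset: what is moved stays moved. The work goes in short steps, Python scripts to look and compute and a tool call to move; the robot and the scene stay as the last step left them, time stands still between calls to the robot, and variables do not carry over. Pictures are saved under pics/ and viewed, at most 14 in all, crops included, and the job is handed in when it is done.

Besides the shell and the picture viewer there is one more tool, called after "Emit:" by a JSON object that holds its "name" and its "arguments". play_rows: Moves the arm, as the interface text tells. Its arguments: {"type":"object","properties":{"targets":{"type":"array"},"grip":{"type":"number"},"grip_force":{"type":"number"}},"required":["targets"]}

```bash
mkdir -p pics
cat > h.py <<'E'
import numpy as np, cv2
from plant import read_state, eyes, workorder
def cam(n):
    return eyes.read_camera(n)
def K(c):
    f=c["image"].shape[0]/2/np.tan(np.radians(c["vfov"])/2)
    return np.array([[f,0,c["cx"]],[0,f,c["cy"]],[0,0,1.]]), np.array([c["k1"],0,0,0,0.])
def ray(c,uv,z):
    k,d=K(c); s=cv2.undistortPoints(np.array(uv,float).reshape(-1,1,2),k,d).reshape(-1,2)
    M=np.array(c["cam_to_world"]); v=np.c_[s[:,0],-s[:,1],-np.ones(len(s))]@M[:3,:3].T
    o=M[:3,3]; return o+v*((z-o[2])/v[:,2])[:,None]
def proj(c,P):
    k,d=K(c); M=np.array(c["cam_to_world"]); p=(np.atleast_2d(P)-M[:3,3])@M[:3,:3]
    p=p*[1,-1,-1]; return cv2.projectPoints(p.reshape(-1,1,3),np.zeros(3),np.zeros(3),k,d)[0].reshape(-1,2)
def save(c,n): cv2.imwrite("pics/"+n+".png",c["image"][:,:,::-1])
E
python3 - <<'E'
from h import *
for n in("scene","top"):
    c=cam(n); save(c,n+"0"); print(n,c["vfov"],c["cx"],c["cy"],c["k1"],np.round(c["cam_to_world"],3).tolist())
s=read_state(); print(s)
E
```

```text
scene 55.20877083324046 284.3326918656471 209.4911850918662 -0.1077713901544437 [[0.548, -0.545, 0.635, 1.106], [0.837, 0.352, -0.42, -0.411], [0.005, 0.761, 0.649, 0.703], [0.0, 0.0, 0.0, 1.0]]
top 52.03981688208222 277.26689805944625 210.6953307141679 -0.02664097275695212 [[-0.009, 0.998, -0.062, 0.421], [-1.0, -0.009, -0.014, 0.003], [-0.015, 0.062, 0.998, 1.144], [0.0, 0.0, 0.0, 1.0]]
{'t': 0.1, 'q': array([ 1.18757834e+00,  1.31096302e-01,  1.48918629e+00,  1.93720993e-05,
        1.52300972e+00, -8.54070684e-02]), 'dq': array([ 0.00052711, -0.00177675, -0.00221664, -0.00109127,  0.00049349,
       -0.00108595]), 'joint_torque': array([ 2.61050511e-03, -5.61344326e+01, -4.93096340e+01,  7.71627040e-02,
        2.91525229e-02, -8.46545618e-05]), 'tool_pos': array([0.17583525, 0.5731066 , 0.21767725]), 'orientation': array([-4.66013439e-01, -3.10641781e+00,  2.58946204e-03]), 'force': array([ 0.64342003,  0.04666143, -0.31089186]), 'wrist_torque': array([ 0.00704113, -0.0231409 ,  0.00262837]), 'gripper_force': 0.0, 'opening': 0.09321294652785515}
```

View pics/top0.png

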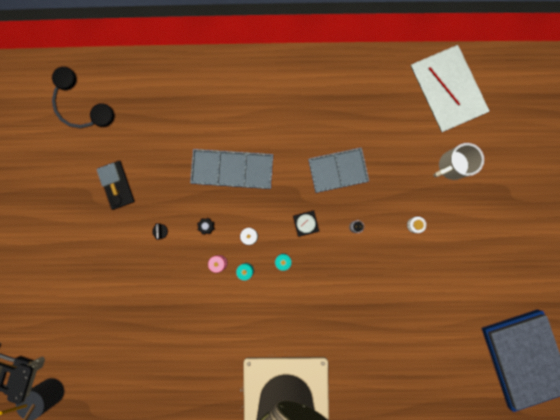

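View pics/scene0.png

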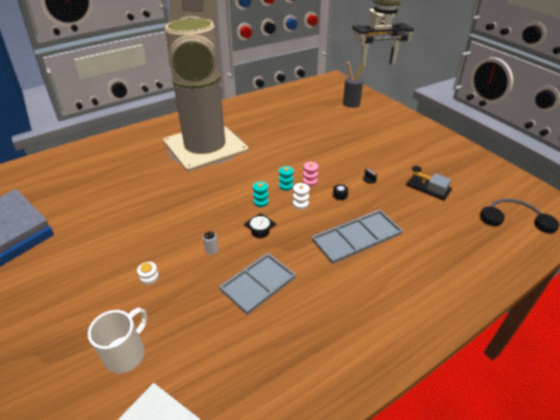

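The top view shows the tall insulator at (249,236), short insulator (418,225), fluted knob (206,226), bar knob (160,231), can (357,227), tray3 (232,169), tray2 (339,170) and meter (306,223). The turquoise and pink decoys are below the tall insulator.

Run:
```python
from h import *
c=cam("top"); im=c["image"].astype(int); hsv=cv2.cvtColor(c["image"],cv2.COLOR_RGB2HSV)
H,S,V=[hsv[:,:,i] for i in range(3)]
def comp(m,u,v,r):
    w=np.zeros(m.shape,np.uint8); w[v-r:v+r+1,u-r:u+r+1]=m[v-r:v+r+1,u-r:u+r+1]
    cn=max(cv2.findContours(w,cv2.RETR_EXTERNAL,cv2.CHAIN_APPROX_NONE)[0],key=cv2.contourArea); return cn
def wood(m): return m
notwood=((S<110)|(V<60)).astype(np.uint8)
for n,u,v,z,m,r in [("tall",249,236,.055,(S<90)&(V>140),15),("short",418,225,.028,(S<90)&(V>140),15),("flut",206,226,.02,notwood>0,14),("bar",160,231,.012,notwood>0,14),("cap",357,227,.045,notwood>0,12),("meter",306,223,.03,notwood>0,18),("tray3",232,169,.014,(S<90)&(V>50)&(B:=im[:,:,2]>im[:,:,0]) if False else (im[:,:,2]>im[:,:,0]),50),("tray2",339,170,.014,(im[:,:,2]>im[:,:,0]),38)]:
    cn=comp(m.astype(np.uint8),u,v,r)
    (x,y),(w,h),a=cv2.minAreaRect(cn); 
    P=ray(c,[(x,y)],z)[0]; box=ray(c,cv2.boxPoints(((x,y),(w,h),a)),z)
    e=box[1]-box[0];f=box[2]-box[1]; L=e if np.linalg.norm(e)>np.linalg.norm(f) else f
    print(n,np.round((x,y),1),np.round(P[:2],4),"size mm",np.round([np.linalg.norm(e)*1e3,np.linalg.norm(f)*1e3]),"longdir",round(np.degrees(np.arctan2(L[1],L[0])),1))
sc=cam("scene")
a=cv2.resize(c["image"][205:255,135:275],None,fx=5,fy=5,interpolation=cv2.INTER_CUBIC)
b=cv2.resize(sc["image"][150:290,200:400],None,fx=3.5,fy=3.5,interpolation=cv2.INTER_CUBIC)[:340]
b=cv2.resize(sc["image"][155:225,285:425],(700,350),interpolation=cv2.INTER_CUBIC)
cv2.imwrite("pics/crop1.png",np.vstack([a,b])[:,:,::-1])
```

```text
tall [248.5 235.5] [0.4262 0.0918] size mm [43. 43.] longdir -90.5
short [416.5 224. ] [ 0.4521 -0.3414] size mm [49. 41.] longdir -90.5
flut [205.5 226. ] [0.4521 0.2074] size mm [40. 37.] longdir -90.5
bar [159.5 231. ] [0.4402 0.331 ] size mm [35. 37.] longdir -179.6
cap [356.5 226. ] [ 0.448  -0.1831] size mm [33. 31.] longdir -90.5
meter [305.5 223.1] [ 0.457  -0.0541] size mm [54. 54.] longdir -76.5
tray3 [231.3 168.7] [0.6038 0.1401] size mm [ 88. 210.] longdir -94.5
tray2 [338.2 170. ] [ 0.5973 -0.143 ] size mm [141.  88.] longdir -78.6
```

View pics/crop1.png

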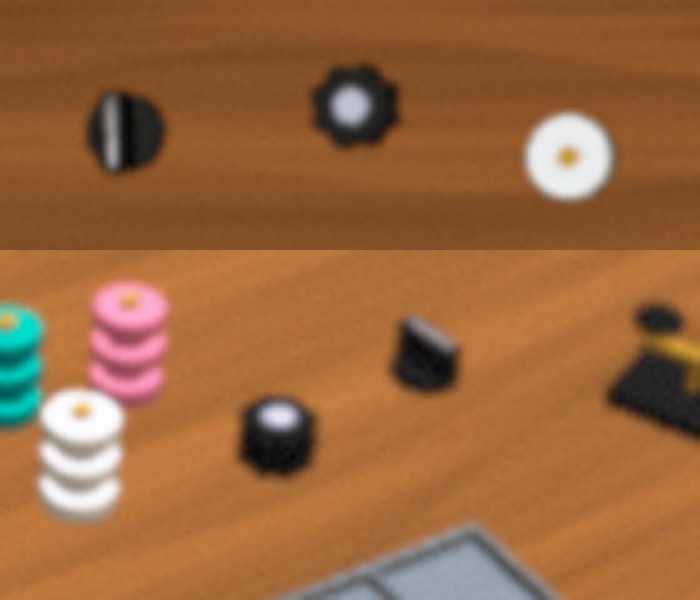

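```bash
cat >> h.py <<'E'
from scipy.spatial.transform import Rotation as R
def go(x,y,z,yaw=None):
    """yaw: world angle (deg, mod 180) of the closing axis"""
    s=read_state(); A=R.from_rotvec(s["orientation"]).as_matrix()
    d=A.T@(np.array([x,y,z])-s["tool_pos"])*100
    cur=np.degrees(np.arctan2(A[1,1],A[0,1])); r=0
    if yaw is not None:
        r=-((yaw-cur+90)%180-90)
    print("d cm",np.round(d,2),"roll",round(r,1),"| curyaw",round(cur,1),"q6",round(s["q"][5],2),"t",round(s["t"],2),"pos",np.round(s["tool_pos"],4),"tilt",np.round(A[:2,2],4))
E
python3 - <<'E'
from h import *
s=cam("scene"); t=cam("top")
def cen(c,m,u,v,r):
    w=np.zeros(m.shape);w[v-r:v+r+1,u-r:u+r+1]=m[v-r:v+r+1,u-r:u+r+1];y,x=np.nonzero(w);return (x.mean(),y.mean()),len(x),np.c_[x,y]
def p(n,c,uv,z): print(n,np.round(uv,1),np.round(ray(c,[uv],z)[0,:2],4))
for n,c,pts in (("top",t,{"tall":(249,236),"short":(418,225)}),("scene",s,{"tall":(301,187),"short":(148,269)})):
    h=cv2.cvtColor(c["image"],cv2.COLOR_RGB2HSV); m=(h[:,:,1]>70)&(h[:,:,2]>120)
    for k,(u,v) in pts.items():
        uv,l,_=cen(c,m,u,v,4 if k=="tall" else 7); print(l,end=" "); p(n+k,c,uv,.064 if k=="tall" else .036)
g=lambda c:cv2.cvtColor(c["image"],cv2.COLOR_RGB2GRAY)
for n,c,k,u,v,z,r in (("top",t,"flut",206,226,.028,5),("scene",s,"flut",340,188,.028,6),("top",t,"bar",158,231,.03,8),("scene",s,"bar",371,172,.03,7)):
    h=cv2.cvtColor(c["image"],cv2.COLOR_RGB2HSV); m=(h[:,:,1]<60)&(h[:,:,2]>100)
    uv,l,xy=cen(c,m,u,v,r); print(l,end=" "); p(n+k,c,uv,z)
    if k=="bar":
        P=ray(c,xy,z)[:,:2]; vx=cv2.fitLine(P.astype(np.float32),cv2.DIST_L2,0,1e-4,1e-4).ravel(); print("  bar dir",np.degrees(np.arctan2(vx[1],vx[0])))
p("scene cap",s,(209.5,235.5),.049)
p("scene tray3",s,(357,235.5),.009); p("scene tray2",s,(258,282),.009)
a=cv2.resize(s["image"][220:300,130:230],(800,640))[:400]
a=np.hstack([cv2.resize(s["image"][225:260,190:230],(400,350),interpolation=cv2.INTER_CUBIC),cv2.resize(t["image"][209:244,337:377],(400,350),interpolation=cv2.INTER_CUBIC)])
cv2.imwrite("pics/crop2.png",a[:,:,::-1])
go(.426,.092,.12,85)
E
```

```text
9 toptall [248. 236.] [0.4249 0.0923]
99 topshort [418.8 224.9] [ 0.4495 -0.3448]
6 scenetall [301.  186.5] [0.4265 0.09  ]
106 sceneshort [145.9 266.5] [ 0.4499 -0.3447]
49 topflut [204.7 225.6] [0.453  0.2081]
42 sceneflut [340.5 187.6] [0.4518 0.2077]
33 topbar [156.8 231.8] [0.4377 0.3329]
  bar dir 3.8496635
17 scenebar [370.9 171.5] [0.4417 0.3312]
  bar dir 1.5361344
scene cap [209.5 235.5] [ 0.4495 -0.1867]
scene tray3 [357.  235.5] [0.6085 0.1349]
scene tray2 [258 282] [ 0.6016 -0.1461]
d cm [-38.03 -38.68   9.85] roll -12.1 | curyaw 72.9 q6 -0.09 t 0.3 pos [0.176  0.5734 0.2183] tilt [-0.0002 -0.0006]
```

View pics/crop2.png

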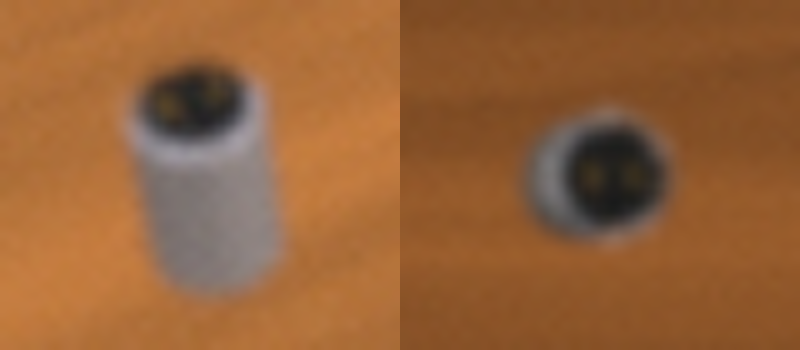

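The can's black top is at about (357.7,226) in the top view, so the can is at (0.449,-0.186). Both cameras agree to a few mm on the parts. I'm moving above the tall insulator.

```bash
python3 -c "
from h import *
go(.426,.0915,.12,-4.5)"
```

```text
d cm [-38.04 -38.73   9.85] roll 77.4 | curyaw 72.9 q6 -0.09 t 0.3 pos [0.176  0.5734 0.2183] tilt [-0.0002 -0.0006]
```

Emit:
{"name": "play_rows", "arguments": {"targets": [-38, -38.7, 9.8, 77.4, -38, -38.7, 9.8, 77.4, -38, -38.7, 9.8, 77.4, -38, -38.7, 9.8, 77.4, -38, -38.7, 9.8, 77.4, -38, -38.7, 9.8, 77.4, -38, -38.7, 9.8, 77.4, -38, -38.7, 9.8, 77.4], "grip": 6.5, "grip_force": 15}}

```text
t: 0.97
tool_pos: [0.3275, 0.2807, 0.1592]
orientation: [1.905, 2.497, 0.001]
force: [0.6, 0.0, 1.0]
opening: 0.0652
gripper_force: 0.0
```

```bash
python3 -c "
from h import *
go(.426,.0915,.12,-4.5)"
```

```text
d cm [-20.85   4.5    3.92] roll 19.8 | curyaw 15.3 q6 0.32 t 0.97 pos [0.3275 0.2807 0.1592] tilt [0.0007 0.0004]
```

Emit:
{"name": "play_rows", "arguments": {"targets": [-20, 4.3, 3.8, 19.8, -20, 4.3, 3.8, 19.8, -20, 4.3, 3.8, 19.8, -20, 4.3, 3.8, 19.8, -20, 4.3, 3.8, 19.8, -20, 4.3, 3.8, 19.8, -20, 4.3, 3.8, 19.8, -20, 4.3, 3.8, 19.8]}}

```text
t: 1.63
tool_pos: [0.4222, 0.1015, 0.1214]
orientation: [-2.302, -2.137, -0.0]
force: [0.4, 0.8, -0.4]
opening: 0.0651
gripper_force: 0.0
```

```bash
python3 -c "
from h import *
c=cam('scene')
cv2.imwrite('pics/s1.png',cv2.resize(c['image'][80:240,230:430],(800,600) ,interpolation=cv2.INTER_CUBIC)[:,:,::-1])
go(.426,.0915,.034,-4.5)"
```

```text
d cm [-1.04  0.46  8.75] roll 0.4 | curyaw -4.1 q6 0.19 t 1.68 pos [0.4222 0.1021 0.1216] tilt [-0.      0.0004]
```

View pics/s1.png

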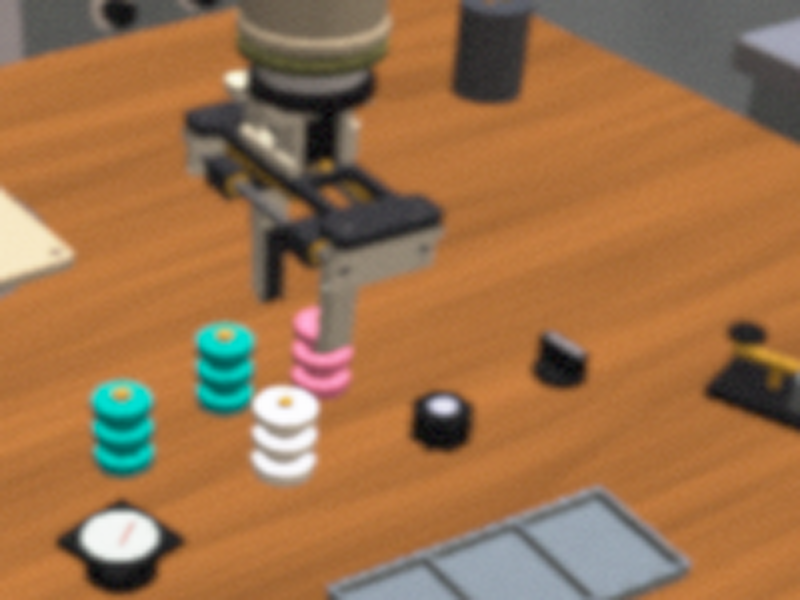

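The gripper is open above the white insulator (crop 285,435), with its pads running down to the tips. Correct the position, descend and close.

Emit:
{"name": "play_rows", "arguments": {"targets": [-1, 0.5, 2, 0.4, -1, 0.5, 4, 0.4, -1, 0.5, 6, 0.4, -1, 0.5, 8, 0.4, -1, 0.5, 8.7, 0.4, -1, 0.5, 8.7, 0.4, -1, 0.5, 8.7, 0.4]}}

```text
t: 2.27
tool_pos: [0.4265, 0.0921, 0.0349]
orientation: [-2.306, -2.133, 0.0]
force: [-0.7, 0.3, 0.4]
opening: 0.0649
gripper_force: 0.0
```

Emit:
{"name": "play_rows", "arguments": {"targets": [0, 0, 0, 0, 0, 0, 0, 0, 0, 0, 0, 0, 0, 0, 0, 0, 0, 0, 0, 0, 0, 0, 0, 0], "grip": 3.5, "grip_force": 15}}

```text
t: 2.77
tool_pos: [0.4271, 0.0912, 0.0351]
orientation: [2.308, 2.131, 0.001]
force: [-2.6, 1.1, 6.1]
opening: 0.0417
gripper_force: 15.0
```

```bash
python3 -c "
from h import *
go(.606,.138,.12,-4.5)"
```

```text
d cm [ 6.1  17.47 -8.47] roll -0.1 | curyaw -4.6 q6 0.17 t 2.77 pos [0.4271 0.0912 0.0351] tilt [0.0009 0.0003]
```

Emit:
{"name": "play_rows", "arguments": {"targets": [0, 0, -3, 0, 0, 0, -6, 0, 2, 6, -8.5, 0, 6.1, 17.5, -8.5, 0, 6.1, 17.5, -8.5, 0, 6.1, 17.5, -8.5, 0, 6.1, 17.5, -8.5, 0, 6.1, 17.5, -8.5, 0], "grip_force": 25}}

```text
t: 3.43
tool_pos: [0.6094, 0.1386, 0.1189]
orientation: [2.308, 2.131, 0.002]
force: [-0.1, -0.2, -1.3]
opening: 0.0412
gripper_force: 25.0
```

Run:
```python
from h import *
import json
# tray corners from both views: blue-ish mask hull, quad
for n,pts in (("scene",[(357,235,50),(258,282,42)]),("top",[(232,169,48),(339,170,36)])):
    c=cv2.imread(f"pics/{n}0.png")[:,:,::-1]; k=cam(n); im=c.astype(int)
    m=(im[:,:,2]>im[:,:,0]-5).astype(np.uint8)
    for u,v,r in pts:
        w=np.zeros_like(m); w[v-r:v+r,u-r:u+r]=m[v-r:v+r,u-r:u+r]
        w=cv2.morphologyEx(w,cv2.MORPH_OPEN,np.ones((3,3)))
        cn=max(cv2.findContours(w,0,1)[0],key=cv2.contourArea).reshape(-1,2)
        P=ray(k,cn,.010)[:,:2]; (x,y),s,a=cv2.minAreaRect((P*1000).astype(np.float32)); print(n,round(x,1),round(y,1),np.round(s,1),round(a,1))
go(.606,.138,.0395,-4.5)
```

```text
scene 605.3 138.3 [214.4  94.9] 85.6
scene 599.4 -145.8 [ 93.5 143.8] 11.2
top 604.4 140.4 [211.7  89.3] 85.8
top 598.2 -143.5 [ 88.8 141.2] 11.3
d cm [0.02 0.05 7.87] roll -0.1 | curyaw -4.6 q6 0.22 t 3.53 pos [0.6056 0.1379 0.1182] tilt [-0.0021 -0.0004]
```

Emit:
{"name": "play_rows", "arguments": {"targets": [0, 0.1, 3, 0, 0, 0.1, 5.5, 0, 0, 0.1, 7, 0, 0, 0.1, 7.5, 0, 0, 0.1, 7.7, 0, 0, 0.1, 7.7, 0, 0, 0.1, 7.7, 0]}}

```text
t: 4.12
tool_pos: [0.6077, 0.1379, 0.0441]
orientation: [2.307, 2.13, 0.003]
force: [0.0, 0.3, -1.4]
opening: 0.0412
gripper_force: 25.0
```

Emit:
{"name": "play_rows", "arguments": {"targets": [0, 0, 0.1, 0, 0, 0, 0.2, 0, 0, 0, 0.25, 0, 0, 0, 0.25, 0, 0, 0, 0.25, 0]}}

```text
t: 4.53
tool_pos: [0.607, 0.1379, 0.04]
orientation: [2.308, 2.131, 0.0]
force: [0.7, 0.6, -3.1]
opening: 0.0416
gripper_force: 25.0
```

Emit:
{"name": "play_rows", "arguments": {"targets": [0, 0, 0.05, 0, 0, 0, 0.1, 0, 0, 0, 0.1, 0, 0, 0, 0.1, 0]}}

```text
t: 4.87
tool_pos: [0.607, 0.138, 0.0392]
orientation: [2.308, 2.131, 0.0]
force: [-2.3, 0.0, 2.4]
opening: 0.0413
gripper_force: 25.0
```

Emit:
{"name": "play_rows", "arguments": {"targets": [0, 0, 0, 0, 0, 0, 0, 0, 0, 0, 0, 0, 0, 0, 0, 0], "grip": 6.5}}

```text
t: 5.2
tool_pos: [0.607, 0.1379, 0.0388]
orientation: [2.308, 2.131, 0.0]
force: [-0.3, -0.4, -0.4]
opening: 0.0626
gripper_force: 0.0
```

Emit:
{"name": "play_rows", "arguments": {"targets": [0, 0, -2, 0, 0, 0, -5, 0, 0, 0, -8, 0, 0, 0, -8, 0]}}

```text
t: 5.53
tool_pos: [0.611, 0.1385, 0.1264]
orientation: [2.304, 2.127, 0.013]
force: [0.8, 0.3, 1.3]
opening: 0.0653
gripper_force: 0.0
```

```bash
python3 -c "
from h import *
go(.4525,.208,.12,-4.3)"
```

```text
d cm [  5.66 -16.36   0.48] roll -0.3 | curyaw -4.6 q6 0.22 t 5.53 pos [0.611  0.1385 0.1264] tilt [0.0103 0.0015]
```

Emit:
{"name": "play_rows", "arguments": {"targets": [5.7, -16, 2, -0.3, 5.7, -16, 2, -0.3, 5.7, -16, 2, -0.3, 5.7, -16, 2, -0.3, 5.7, -16, 4, -0.3, 5.7, -16, 4, -0.3, 5.7, -16, 4, -0.3]}}

```text
t: 6.12
tool_pos: [0.4513, 0.2073, 0.0784]
orientation: [-2.301, -2.138, 0.002]
force: [-0.0, -0.1, 0.7]
opening: 0.0651
gripper_force: 0.0
```

```bash
python3 -c "
from h import *
c=cam('scene')
cv2.imwrite('pics/s2.png',cv2.resize(c['image'][100:280,260:460],(800,600) ,interpolation=cv2.INTER_CUBIC)[:,:,::-1])
go(.4525,.208,.008,-4.3)"
```

```text
d cm [ 0.07 -0.03  7.14] roll 0.0 | curyaw -4.3 q6 0.4 t 6.17 pos [0.4527 0.2073 0.0794] tilt [ 0.0005 -0.0002]
```

View pics/s2.png

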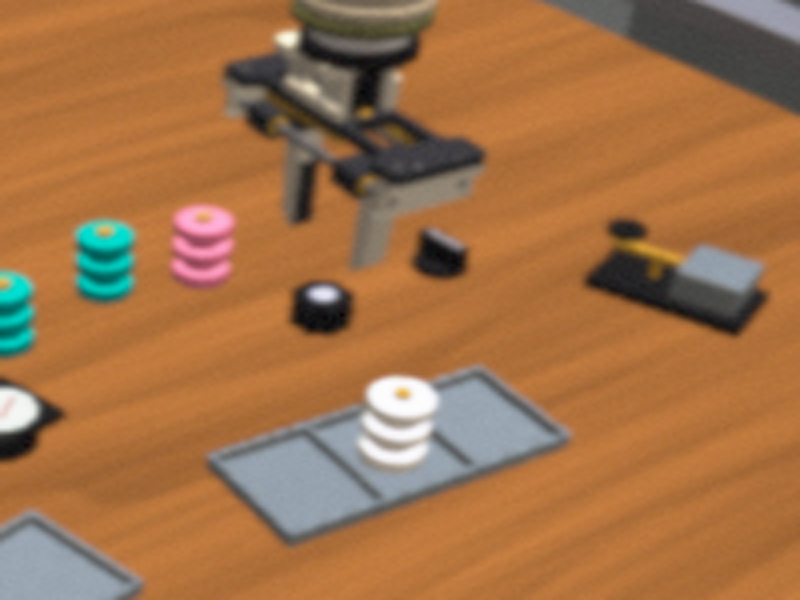

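The tall insulator stands in the middle compartment (crop 395,425). The gripper is above the fluted knob (crop 322,305).

Emit:
{"name": "play_rows", "arguments": {"targets": [0.1, 0, 3, 0, 0.1, 0, 5.5, 0, 0.1, 0, 6.7, 0, 0.1, 0, 7.1, 0, 0.1, 0, 7.1, 0, 0.1, 0, 7.1, 0]}}

```text
t: 6.67
tool_pos: [0.4533, 0.2085, 0.009]
orientation: [2.303, 2.136, 0.002]
force: [0.8, -0.3, -0.1]
opening: 0.0653
gripper_force: 0.0
```

Emit:
{"name": "play_rows", "arguments": {"targets": [0, 0, 0, 0, 0, 0, 0, 0, 0, 0, 0, 0, 0, 0, 0, 0, 0, 0, 0, 0, 0, 0, 0, 0], "grip": 3.4, "grip_force": 20}}

```text
t: 7.17
tool_pos: [0.4525, 0.2086, 0.0085]
orientation: [2.302, 2.137, 0.001]
force: [-0.7, 0.0, 6.0]
opening: 0.0394
gripper_force: 20.0
```

```bash
python3 -c "
from h import *
a=np.radians(-4.3); C=np.array([.605,.139]); 
for s in(1,-1): print(C+s*.07*np.array([-np.sin(a),np.cos(a)]))
x,y=C+.07*np.array([-np.sin(a),np.cos(a)])
go(x,y,.08,-4.3)"
```

```text
[0.61024851 0.20880296]
[0.59975149 0.06919704]
d cm [ 1.19 15.74 -7.14] roll 0.0 | curyaw -4.3 q6 0.4 t 7.17 pos [0.4525 0.2086 0.0085] tilt [0.0009 0.0003]
```

Emit:
{"name": "play_rows", "arguments": {"targets": [0, 0, -3, 0, 0, 0, -6, 0, 0.5, 4, -7.1, 0, 1.2, 15.7, -7.1, 0, 1.2, 15.7, -7.1, 0, 1.2, 15.7, -7.1, 0, 1.2, 15.7, -7.1, 0, 1.2, 15.7, -7.1, 0]}}

```text
t: 7.83
tool_pos: [0.6101, 0.2082, 0.0772]
orientation: [-2.303, -2.135, 0.003]
force: [-0.7, 0.2, -1.0]
opening: 0.0397
gripper_force: 20.0
```

Emit:
{"name": "play_rows", "arguments": {"targets": [0, 0, 1, 0, 0, 0, 3, 0, 0, 0, 4, 0, 0, 0, 4, 0, 0, 0, 4, 0]}}

```text
t: 8.25
tool_pos: [0.6077, 0.2087, 0.0379]
orientation: [-2.301, -2.137, 0.003]
force: [-0.3, -0.4, -0.2]
opening: 0.0395
gripper_force: 20.0
```

```bash
python3 -c "
from h import *
go(.6102,.2088,.0125,-4.3)"
```

```text
d cm [0.03 0.25 2.54] roll 0.1 | curyaw -4.2 q6 0.32 t 8.25 pos [0.6077 0.2087 0.0379] tilt [-0.0025 -0.0006]
```

Emit:
{"name": "play_rows", "arguments": {"targets": [0, 0.1, 1, 0, 0, 0.1, 1.8, 0, 0, 0.1, 2.2, 0, 0, 0.1, 2.3, 0, 0, 0.1, 2.35, 0, 0, 0.1, 2.35, 0]}}

```text
t: 8.75
tool_pos: [0.6106, 0.2087, 0.0154]
orientation: [2.302, 2.137, -0.0]
force: [-0.4, -0.0, -0.6]
opening: 0.0398
gripper_force: 20.0
```

Emit:
{"name": "play_rows", "arguments": {"targets": [0, 0, 0.05, 0, 0, 0, 0.1, 0, 0, 0, 0.15, 0, 0, 0, 0.15, 0]}}

```text
t: 9.08
tool_pos: [0.6106, 0.2087, 0.014]
orientation: [2.302, 2.137, 0.0]
force: [0.3, 0.5, -0.3]
opening: 0.0395
gripper_force: 20.0
```

Emit:
{"name": "play_rows", "arguments": {"targets": [0, 0, 0.05, 0, 0, 0, 0.1, 0, 0, 0, 0.1, 0, 0, 0, 0.1, 0]}}

```text
t: 9.42
tool_pos: [0.6105, 0.2087, 0.0128]
orientation: [-2.302, -2.137, 0.0]
force: [0.1, 0.4, -0.3]
opening: 0.0396
gripper_force: 20.0
```

Emit:
{"name": "play_rows", "arguments": {"targets": [0, 0, 0.05, 0, 0, 0, 0.05, 0, 0, 0, 0.05, 0]}}

```text
t: 9.67
tool_pos: [0.6106, 0.2087, 0.0126]
orientation: [2.302, 2.137, 0.0]
force: [-1.1, -0.8, 2.1]
opening: 0.0395
gripper_force: 20.0
```

Contact. Open slightly, rise, then open wider on the way to the can.

Emit:
{"name": "play_rows", "arguments": {"targets": [0, 0, 0, 0, 0, 0, 0, 0, 0, 0, 0, 0], "grip": 4.6}}

```text
t: 9.92
tool_pos: [0.6105, 0.2087, 0.0123]
orientation: [2.302, 2.137, 0.0]
force: [-0.7, 0.2, -0.4]
opening: 0.0462
gripper_force: 0.0
```

Emit:
{"name": "play_rows", "arguments": {"targets": [0, 0, -1, 0, 0, 0, -3, 0, 0, 0, -6, 0, 0, 0, -10, 0, 0, 0, -10, 0, 0, 0, -10, 0]}}

```text
t: 10.42
tool_pos: [0.6134, 0.2094, 0.1175]
orientation: [2.3, 2.135, 0.011]
force: [-0.2, 0.1, 0.4]
opening: 0.0459
gripper_force: 0.0
```

```bash
python3 -c "
from h import *
go(.449,-.186,.11,-4.3)"
```

```text
d cm [-40.66 -13.47   0.54] roll 0.0 | curyaw -4.3 q6 0.32 t 10.42 pos [0.6134 0.2094 0.1175] tilt [0.0078 0.002 ]
```

Emit:
{"name": "play_rows", "arguments": {"targets": [-40.6, -13.2, 0, 0, -40.6, -13.2, 0, 0, -40.6, -13.2, 0, 0, -40.6, -13.2, 0, 0, -40.6, -13.2, 0, 0, -40.6, -13.2, 0, 0, -40.6, -13.2, 0, 0, -40.6, -13.2, 0, 0], "grip": 5.5}}

```text
t: 11.08
tool_pos: [0.4824, -0.1011, 0.1116]
orientation: [-2.301, -2.137, 0.001]
force: [1.6, -1.0, -0.4]
opening: 0.0548
gripper_force: 0.0
```

Emit:
{"name": "play_rows", "arguments": {"targets": [-8, -2.6, 0, 0, -8, -2.6, 0, 0, -8, -2.6, 0, 0, -8, -2.6, 0, 0, -8, -2.6, 0, 0]}}

```text
t: 11.5
tool_pos: [0.452, -0.1773, 0.1118]
orientation: [-2.303, -2.135, -0.0]
force: [0.6, 1.5, -0.4]
opening: 0.0549
gripper_force: 0.0
```

```bash
python3 -c "
from h import *
c=cam('scene')
cv2.imwrite('pics/s3.png',cv2.resize(c['image'][100:300,160:430],(800,592) ,interpolation=cv2.INTER_CUBIC)[:,:,::-1])
go(.449,-.186,.02,-4.3)"
```

```text
d cm [-0.97 -0.25  9.19] roll 0.1 | curyaw -4.2 q6 -0.4 t 11.55 pos [ 0.4523 -0.1766  0.1119] tilt [-0.0007  0.0009]
```

View pics/s3.png

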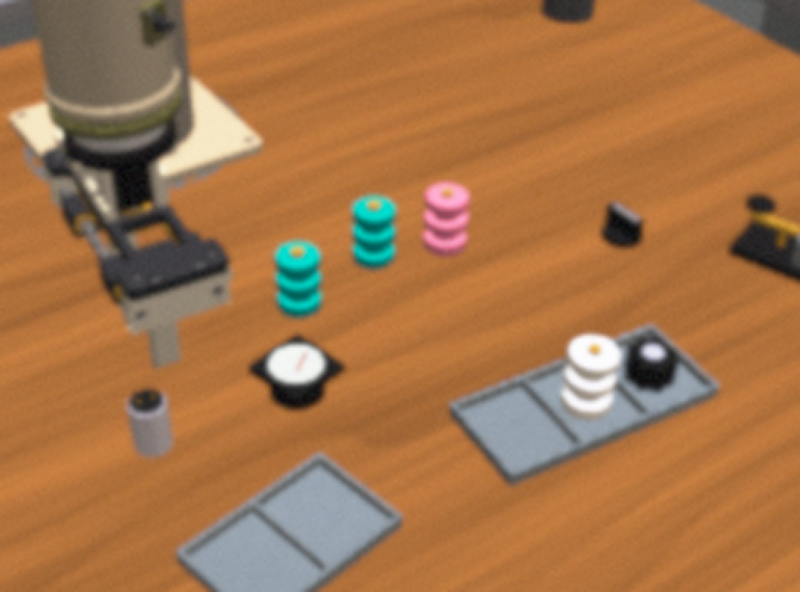

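The fluted knob (crop 652,362) sits in the right-hand compartment next to the tall insulator. The gripper is above the can (crop 150,420).

Emit:
{"name": "play_rows", "arguments": {"targets": [-1, -0.3, 2, 0, -1, -0.3, 4, 0, -1, -0.3, 6.5, 0, -1, -0.3, 8.5, 0, -1, -0.3, 9.2, 0, -1, -0.3, 9.2, 0, -1, -0.3, 9.2, 0]}}

```text
t: 12.13
tool_pos: [0.449, -0.1864, 0.0206]
orientation: [-2.3, -2.139, 0.0]
force: [-0.4, -1.0, 0.7]
opening: 0.055
gripper_force: 0.0
```

Emit:
{"name": "play_rows", "arguments": {"targets": [0, 0, 0, 0, 0, 0, 0, 0, 0, 0, 0, 0, 0, 0, 0, 0, 0, 0, 0, 0, 0, 0, 0, 0], "grip": 2.6, "grip_force": 20}}

```text
t: 12.63
tool_pos: [0.4492, -0.1878, 0.0213]
orientation: [2.302, 2.136, 0.001]
force: [-1.0, 0.5, 6.7]
opening: 0.0317
gripper_force: 20.0
```

```bash
python3 -c "
from h import *
go(.5998,.0692,.09,-4.3)"
```

```text
d cm [26.75 13.11 -6.87] roll 0.0 | curyaw -4.3 q6 -0.43 t 12.63 pos [ 0.4492 -0.1878  0.0213] tilt [ 0.0013 -0.0006]
```

Emit:
{"name": "play_rows", "arguments": {"targets": [0, 0, -3, 0, 0, 0, -6, 0, 2, 1, -6.9, 0, 26.7, 13.1, -6.9, 0, 26.7, 13.1, -6.9, 0, 26.7, 13.1, -6.9, 0, 26.7, 13.1, -6.9, 0, 26.7, 13.1, -6.9, 0]}}

```text
t: 13.3
tool_pos: [0.5659, 0.0134, 0.0893]
orientation: [2.303, 2.137, 0.0]
force: [0.8, -1.2, -0.2]
opening: 0.0314
gripper_force: 20.0
```

Emit:
{"name": "play_rows", "arguments": {"targets": [7, 3.4, 0, 0, 7, 3.4, 0, 0, 7, 3.4, 0, 0, 7, 3.4, 0, 0, 7, 3.4, 0, 0]}}

```text
t: 13.72
tool_pos: [0.6039, 0.0786, 0.0888]
orientation: [-2.301, -2.138, 0.002]
force: [-0.8, -0.3, -0.8]
opening: 0.0316
gripper_force: 20.0
```

```bash
python3 -c "
from h import *
go(.5998,.0692,.0253,-4.3)"
```

```text
d cm [-0.96 -0.33  6.35] roll 0.1 | curyaw -4.2 q6 0.12 t 13.72 pos [0.6039 0.0786 0.0888] tilt [-0.0013 -0.0005]
```

Emit:
{"name": "play_rows", "arguments": {"targets": [-1, -0.3, 1, 0, -1, -0.3, 3, 0, -1, -0.3, 5, 0, -1, -0.3, 5.8, 0, -1, -0.3, 6.1, 0, -1, -0.3, 6.1, 0, -1, -0.3, 6.1, 0]}}

```text
t: 14.3
tool_pos: [0.6011, 0.0684, 0.0291]
orientation: [2.303, 2.136, 0.001]
force: [-0.6, 0.8, 0.6]
opening: 0.0317
gripper_force: 20.0
```

Emit:
{"name": "play_rows", "arguments": {"targets": [0, 0, 0.05, 0, 0, 0, 0.1, 0, 0, 0, 0.15, 0, 0, 0, 0.15, 0, 0, 0, 0.15, 0]}}

```text
t: 14.72
tool_pos: [0.6009, 0.0692, 0.0272]
orientation: [2.302, 2.137, 0.0]
force: [-0.3, 0.3, -0.6]
opening: 0.0318
gripper_force: 20.0
```

Emit:
{"name": "play_rows", "arguments": {"targets": [0, 0, 0.05, 0, 0, 0, 0.1, 0, 0, 0, 0.1, 0, 0, 0, 0.1, 0]}}

```text
t: 15.05
tool_pos: [0.6006, 0.0691, 0.0258]
orientation: [-2.302, -2.137, 0.0]
force: [0.4, 0.4, -1.3]
opening: 0.0313
gripper_force: 20.0
```

Emit:
{"name": "play_rows", "arguments": {"targets": [0, 0, 0.05, 0, 0, 0, 0.08, 0, 0, 0, 0.08, 0, 0, 0, 0.08, 0]}}

```text
t: 15.38
tool_pos: [0.6008, 0.0691, 0.0253]
orientation: [2.302, 2.137, 0.0]
force: [-2.4, 0.1, 3.1]
opening: 0.0316
gripper_force: 20.0
```

Emit:
{"name": "play_rows", "arguments": {"targets": [0, 0, 0, 0, 0, 0, 0, 0, 0, 0, 0, 0], "grip": 5.0}}

```text
t: 15.63
tool_pos: [0.6008, 0.0691, 0.025]
orientation: [2.302, 2.137, 0.0]
force: [-0.4, -0.1, 0.2]
opening: 0.0468
gripper_force: 0.0
```

Emit:
{"name": "play_rows", "arguments": {"targets": [0, 0, -2, 0, 0, 0, -5, 0, 0, 0, -9, 0, 0, 0, -9, 0, 0, 0, -9, 0]}}

```text
t: 16.05
tool_pos: [0.6034, 0.0692, 0.1188]
orientation: [2.299, 2.134, 0.008]
force: [-0.8, 0.3, -0.1]
opening: 0.0497
gripper_force: 0.0
```

```bash
python3 -c "
from h import *
go(.4497,-.3447,.11,11.25)"
```

```text
d cm [-42.41 -12.26   0.77] roll -15.5 | curyaw -4.3 q6 0.1 t 16.05 pos [0.6034 0.0692 0.1188] tilt [0.0069 0.0002]
```

Emit:
{"name": "play_rows", "arguments": {"targets": [-42.3, -12, 0, -15.5, -42.3, -12, 0, -15.5, -42.3, -12, 0, -15.5, -42.3, -12, 0, -15.5, -42.3, -12, 0, -15.5, -42.3, -12, 0, -15.5, -42.3, -12, 0, -15.5, -42.3, -12, 0, -15.5], "grip": 6.5}}

```text
t: 16.72
tool_pos: [0.4857, -0.2414, 0.1135]
orientation: [-1.992, -2.427, 0.0]
force: [0.1, 0.2, -0.8]
opening: 0.0654
gripper_force: 0.0
```

```bash
python3 -c "
from h import *
go(.4497,-.3447,.11,11.25)"
```

```text
d cm [-9.43 -5.55  0.35] roll -0.0 | curyaw 11.2 q6 -0.75 t 16.72 pos [ 0.4857 -0.2414  0.1135] tilt [-0.0018  0.0011]
```

Emit:
{"name": "play_rows", "arguments": {"targets": [-9, -5.4, 0, 0, -9, -5.4, 0, 0, -9, -5.4, 0, 0, -9, -5.4, 0, 0, -9, -5.4, 0, 0]}}

```text
t: 17.13
tool_pos: [0.4508, -0.3394, 0.1134]
orientation: [-1.995, -2.424, -0.001]
force: [-0.2, 1.0, -0.3]
opening: 0.0652
gripper_force: 0.0
```

```bash
python3 -c "
from h import *
go(.4497,-.3447,.011,11.25)"
```

```text
d cm [-0.52 -0.2  10.24] roll -0.2 | curyaw 11.1 q6 -0.93 t 17.13 pos [ 0.4508 -0.3394  0.1134] tilt [-0.0017  0.0018]
```

Emit:
{"name": "play_rows", "arguments": {"targets": [-0.4, -0.1, 3, 0, -0.4, -0.1, 6, 0, -0.4, -0.1, 6, 0, -0.4, -0.1, 6, 0]}}

```text
t: 17.47
tool_pos: [0.4506, -0.3401, 0.0526]
orientation: [-1.988, -2.425, -0.001]
force: [-0.3, -0.7, 0.6]
opening: 0.0653
gripper_force: 0.0
```

```bash
python3 -c "
from h import *
go(.4497,-.3447,.011,11.25)"
```

```text
d cm [-0.45 -0.16  4.16] roll 0.1 | curyaw 11.3 q6 -0.94 t 17.47 pos [ 0.4506 -0.3401  0.0526] tilt [-0.0044  0.0044]
```

Emit:
{"name": "play_rows", "arguments": {"targets": [-0.4, -0.2, 2, 0, -0.4, -0.2, 3.5, 0, -0.4, -0.2, 4.1, 0, -0.4, -0.2, 4.1, 0, -0.4, -0.2, 4.1, 0, -0.4, -0.2, 4.1, 0]}}

```text
t: 17.97
tool_pos: [0.4519, -0.3479, 0.0159]
orientation: [1.991, 2.427, -0.0]
force: [-0.2, -0.2, 0.4]
opening: 0.0647
gripper_force: 0.0
```

Emit:
{"name": "play_rows", "arguments": {"targets": [0, 0, 0, 0, 0, 0, 0, 0, 0, 0, 0, 0, 0, 0, 0, 0, 0, 0, 0, 0, 0, 0, 0, 0], "grip": 3.5, "grip_force": 25}}

```text
t: 18.47
tool_pos: [0.451, -0.3476, 0.0145]
orientation: [1.993, 2.428, 0.0]
force: [-0.9, 1.0, 3.2]
opening: 0.0412
gripper_force: 25.0
```

```bash
python3 -c "
from h import *
a=np.radians(11.25); C=np.array([.599,-.1445]); n=np.array([-np.sin(a),np.cos(a)])*.035
print(C+n,C-n); x,y=C-n
go(x,y,.08,11.25)"
```

```text
[ 0.59217184 -0.11017252] [ 0.60582816 -0.17882748]
d cm [13.53 18.48 -6.55] roll -0.0 | curyaw 11.2 q6 -0.94 t 18.47 pos [ 0.451  -0.3476  0.0145] tilt [ 0.0004 -0.0002]
```

Emit:
{"name": "play_rows", "arguments": {"targets": [0, 0, -2, 0, 0, 0, -5, 0, 1, 1.5, -6.5, 0, 13.3, 18.4, -6.5, 0, 13.3, 18.4, -6.5, 0, 13.3, 18.4, -6.5, 0, 13.3, 18.4, -6.5, 0, 13.3, 18.4, -6.5, 0]}}

```text
t: 19.13
tool_pos: [0.6056, -0.18, 0.0788]
orientation: [-1.993, -2.428, 0.0]
force: [0.3, -0.4, -0.9]
opening: 0.0414
gripper_force: 25.0
```

```bash
python3 -c "
from h import *
go(.6058,-.1788,.0185,11.25)"
```

```text
d cm [0.11 0.04 6.03] roll -0.0 | curyaw 11.2 q6 -0.57 t 19.13 pos [ 0.6056 -0.18    0.0788] tilt [-0.0005  0.0001]
```

Emit:
{"name": "play_rows", "arguments": {"targets": [0, 0, 1, 0, 0, 0, 3, 0, 0, 0, 4.8, 0, 0, 0, 5.5, 0, 0, 0, 5.8, 0, 0, 0, 5.8, 0, 0, 0, 5.8, 0]}}

```text
t: 19.72
tool_pos: [0.6052, -0.1822, 0.0219]
orientation: [1.993, 2.427, 0.0]
force: [-0.1, -0.5, 0.1]
opening: 0.0413
gripper_force: 25.0
```

Emit:
{"name": "play_rows", "arguments": {"targets": [0, 0, 0.05, 0, 0, 0, 0.1, 0, 0, 0, 0.15, 0, 0, 0, 0.15, 0, 0, 0, 0.15, 0]}}

```text
t: 20.13
tool_pos: [0.605, -0.1817, 0.0199]
orientation: [1.993, 2.428, 0.0]
force: [0.4, 0.3, -1.1]
opening: 0.0416
gripper_force: 25.0
```

Emit:
{"name": "play_rows", "arguments": {"targets": [0, 0, 0.05, 0, 0, 0, 0.08, 0, 0, 0, 0.08, 0, 0, 0, 0.08, 0]}}

```text
t: 20.47
tool_pos: [0.6048, -0.1815, 0.0187]
orientation: [-1.993, -2.428, 0.0]
force: [-0.3, 0.5, -0.7]
opening: 0.0414
gripper_force: 25.0
```

Emit:
{"name": "play_rows", "arguments": {"targets": [0, 0, 0.05, 0, 0, 0, 0.08, 0, 0, 0, 0.08, 0, 0, 0, 0.08, 0]}}

```text
t: 20.8
tool_pos: [0.6049, -0.1816, 0.0185]
orientation: [1.993, 2.428, -0.0]
force: [-3.5, 1.0, 6.5]
opening: 0.0416
gripper_force: 25.0
```

Emit:
{"name": "play_rows", "arguments": {"targets": [0, 0, 0, 0, 0, 0, 0, 0, 0, 0, 0, 0], "grip": 5.2}}

```text
t: 21.05
tool_pos: [0.605, -0.1817, 0.0178]
orientation: [1.993, 2.428, 0.0]
force: [0.2, -0.7, -0.6]
opening: 0.0516
gripper_force: 0.0
```

Emit:
{"name": "play_rows", "arguments": {"targets": [0, 0, -2, 0, 0, 0, -5, 0, 0, 0, -9, 0, 0, 0, -10, 0, 0, 0, -10, 0, 0, 0, -10, 0]}}

```text
t: 21.55
tool_pos: [0.6057, -0.1819, 0.119]
orientation: [1.992, 2.426, 0.001]
force: [-0.2, 0.3, -0.3]
opening: 0.0518
gripper_force: 0.0
```

```bash
python3 -c "
from h import *
go(.4395,.332,.11,92.7)"
```

```text
d cm [53.65 -6.28  0.81] roll -81.5 | curyaw 11.2 q6 -0.57 t 21.55 pos [ 0.6057 -0.1819  0.119 ] tilt [ 0.0023 -0.0009]
```

Emit:
{"name": "play_rows", "arguments": {"targets": [53.6, -6.3, 0.5, -81.5, 53.6, -6.3, 0.5, -81.5, 53.6, -6.3, 0.5, -81.5, 53.6, -6.3, 0.5, -81.5, 53.6, -6.3, 0.5, -81.5, 53.6, -6.3, 0.5, -81.5, 53.6, -6.3, 0.5, -81.5, 53.6, -6.3, 0.5, -81.5], "grip": 4.5}}

```text
t: 22.22
tool_pos: [0.4998, 0.1369, 0.1126]
orientation: [-0.575, -3.085, 0.002]
force: [0.8, -0.2, 0.1]
opening: 0.0449
gripper_force: 0.0
```

```bash
python3 -c "
from h import *
go(.4395,.332,.11,92.7)"
```

```text
d cm [12.65 16.02  0.27] roll -23.8 | curyaw 68.9 q6 -1.03 t 22.22 pos [0.4998 0.1369 0.1126] tilt [-0.0032 -0.0005]
```

Emit:
{"name": "play_rows", "arguments": {"targets": [12.4, 15.6, 0.2, -23.8, 12.4, 15.6, 0.2, -23.8, 12.4, 15.6, 0.2, -23.8, 12.4, 15.6, 0.2, -23.8, 12.4, 15.6, 0.2, -23.8, 12.4, 15.6, 0.2, -23.8, 12.4, 15.6, 0.2, -23.8, 12.4, 15.6, 0.2, -23.8]}}

```text
t: 22.88
tool_pos: [0.4429, 0.3252, 0.1111]
orientation: [0.065, -3.139, 0.003]
force: [0.4, -0.2, 0.0]
opening: 0.0449
gripper_force: 0.0
```

```bash
python3 -c "
from h import *
c=cam('scene')
cv2.imwrite('pics/s4.png',cv2.resize(c['image'][100:310,200:470],(772,600) ,interpolation=cv2.INTER_CUBIC)[:,:,::-1])
go(.4395,.332,.010,92.7)"
```

```text
d cm [ 0.34  0.75 10.15] roll -0.4 | curyaw 92.3 q6 -1.07 t 22.93 pos [0.4434 0.3248 0.1115] tilt [-0.0018 -0.0016]
```

View pics/s4.png

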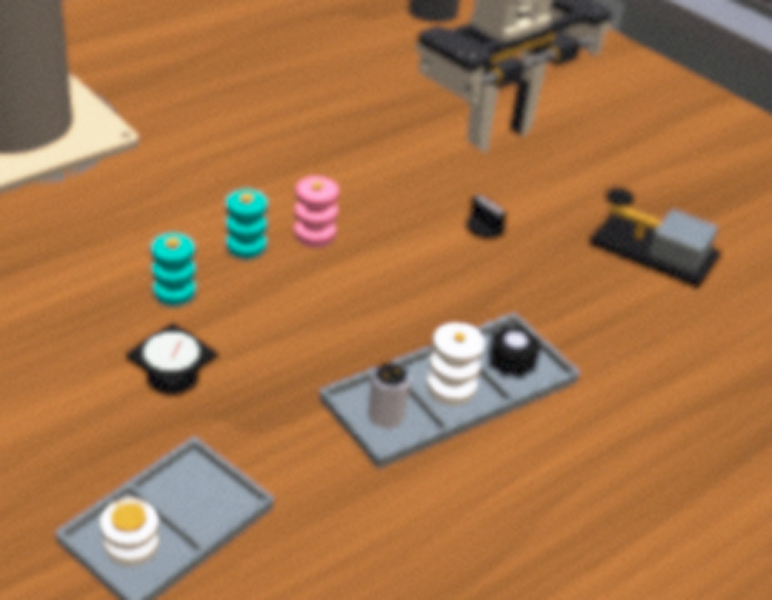

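All four placed parts stand in their compartments; the gripper is above the bar knob (crop 487,215), and the morse key is clear to the right.

Emit:
{"name": "play_rows", "arguments": {"targets": [0.3, 0.7, 2, -0.4, 0.3, 0.7, 5, -0.4, 0.3, 0.7, 7, -0.4, 0.3, 0.7, 7.5, -0.4, 0.3, 0.7, 7.5, -0.4, 0.3, 0.7, 7.5, -0.4]}}

```text
t: 23.43
tool_pos: [0.4412, 0.3321, 0.0384]
orientation: [-0.073, 3.141, -0.0]
force: [-0.1, -0.4, 0.5]
opening: 0.0449
gripper_force: 0.0
```

```bash
python3 -c "
from h import *
go(.4395,.332,.012,92.7)"
```

```text
d cm [ 0.17 -0.01  2.64] roll -0.0 | curyaw 92.7 q6 -1.06 t 23.43 pos [0.4412 0.3321 0.0384] tilt [ 0.     -0.0001]
```

Emit:
{"name": "play_rows", "arguments": {"targets": [0.1, 0, 1.2, 0, 0.1, 0, 2.2, 0, 0.1, 0, 2.6, 0, 0.1, 0, 2.6, 0, 0.1, 0, 2.6, 0]}}

```text
t: 23.85
tool_pos: [0.4392, 0.3327, 0.0115]
orientation: [0.075, -3.14, 0.001]
force: [0.2, -1.1, 0.9]
opening: 0.0449
gripper_force: 0.0
```

Emit:
{"name": "play_rows", "arguments": {"targets": [0, 0, 0, 0, 0, 0, 0, 0, 0, 0, 0, 0, 0, 0, 0, 0, 0, 0, 0, 0, 0, 0, 0, 0, 0, 0, 0, 0, 0, 0, 0, 0], "grip": 0.8, "grip_force": 20}}

```text
t: 24.52
tool_pos: [0.4397, 0.3329, 0.0121]
orientation: [-0.075, 3.14, 0.0]
force: [-0.8, -0.7, 1.7]
opening: 0.0119
gripper_force: 20.0
```

```bash
python3 -c "
from h import *
go(.5922,-.1102,.11,101.25)"
```

```text
d cm [-13.12 -44.99  -9.79] roll -8.5 | curyaw 92.7 q6 -1.06 t 24.52 pos [0.4397 0.3329 0.0121] tilt [0.0002 0.0001]
```

Emit:
{"name": "play_rows", "arguments": {"targets": [0, 0, -3, 0, 0, 0, -6, 0, -0.5, -2, -9.5, -2, -13.1, -45, -9.8, -8.5, -13.1, -45, -9.8, -8.5, -13.1, -45, -9.8, -8.5, -13.1, -45, -9.8, -8.5, -13.1, -45, -9.8, -8.5]}}

```text
t: 25.18
tool_pos: [0.5133, 0.1159, 0.1084]
orientation: [-0.308, 3.126, 0.0]
force: [1.1, 0.3, -0.8]
opening: 0.0118
gripper_force: 20.0
```

```bash
python3 -c "
from h import *
go(.5922,-.1102,.11,101.25)"
```

```text
d cm [ -3.32 -23.71  -0.15] roll 0.0 | curyaw 101.3 q6 -1.64 t 25.18 pos [0.5133 0.1159 0.1084] tilt [0.0004 0.0001]
```

Emit:
{"name": "play_rows", "arguments": {"targets": [-3.2, -23, 0, 0, -3.2, -23, 0, 0, -3.2, -23, 0, 0, -3.2, -23, 0, 0, -3.2, -23, 0, 0, -3.2, -23, 0, 0, -3.2, -23, 0, 0, -3.2, -23, 0, 0]}}

```text
t: 25.85
tool_pos: [0.5892, -0.1029, 0.1078]
orientation: [0.303, -3.126, -0.001]
force: [-0.2, 0.3, -0.3]
opening: 0.0114
gripper_force: 20.0
```

```bash
python3 -c "
from h import *
go(.5922,-.1102,.0161,101.25)"
```

```text
d cm [-0.16 -0.78  9.17] roll -0.2 | curyaw 101.1 q6 -2.02 t 25.85 pos [ 0.5892 -0.1029  0.1078] tilt [-0.0007  0.0004]
```

Emit:
{"name": "play_rows", "arguments": {"targets": [-0.1, -0.6, 2, -0.2, -0.1, -0.6, 5, -0.2, -0.1, -0.6, 7, -0.2, -0.1, -0.6, 8.3, -0.2, -0.1, -0.6, 8.8, -0.2, -0.1, -0.6, 8.8, -0.2, -0.1, -0.6, 8.8, -0.2]}}

```text
t: 26.43
tool_pos: [0.592, -0.1069, 0.0212]
orientation: [-0.314, 3.125, -0.0]
force: [-0.1, 0.1, -0.3]
opening: 0.0117
gripper_force: 20.0
```

Emit:
{"name": "play_rows", "arguments": {"targets": [0, 0, 0.05, 0, 0, 0, 0.1, 0, 0, 0, 0.15, 0, 0, 0, 0.15, 0, 0, 0, 0.15, 0]}}

```text
t: 26.85
tool_pos: [0.5917, -0.1075, 0.0192]
orientation: [-0.313, 3.125, -0.0]
force: [-0.1, -0.9, -1.6]
opening: 0.0119
gripper_force: 20.0
```

Emit:
{"name": "play_rows", "arguments": {"targets": [0, 0, 0.05, 0, 0, 0, 0.08, 0, 0, 0, 0.08, 0, 0, 0, 0.08, 0]}}

```text
t: 27.18
tool_pos: [0.5914, -0.1074, 0.0179]
orientation: [0.313, -3.126, -0.0]
force: [0.9, -0.7, -0.4]
opening: 0.012
gripper_force: 20.0
```

Emit:
{"name": "play_rows", "arguments": {"targets": [0, 0, 0.05, 0, 0, 0, 0.1, 0, 0, 0, 0.1, 0, 0, 0, 0.1, 0]}}

```text
t: 27.52
tool_pos: [0.5914, -0.1074, 0.0169]
orientation: [0.313, -3.126, -0.0]
force: [1.3, -0.5, -0.3]
opening: 0.0122
gripper_force: 20.0
```

Emit:
{"name": "play_rows", "arguments": {"targets": [0, 0, 0.05, 0, 0, 0, 0.07, 0, 0, 0, 0.07, 0, 0, 0, 0.07, 0]}}

```text
t: 27.85
tool_pos: [0.5915, -0.1074, 0.0163]
orientation: [-0.313, 3.126, 0.0]
force: [0.4, -0.6, -0.8]
opening: 0.0123
gripper_force: 20.0
```

Emit:
{"name": "play_rows", "arguments": {"targets": [0, 0, 0.03, 0, 0, 0, 0.05, 0, 0, 0, 0.05, 0, 0, 0, 0.05, 0]}}

```text
t: 28.18
tool_pos: [0.5915, -0.1074, 0.0161]
orientation: [-0.313, 3.126, -0.0]
force: [-2.0, 1.2, 4.1]
opening: 0.0119
gripper_force: 20.0
```

Contact. Release and retreat.

Emit:
{"name": "play_rows", "arguments": {"targets": [0, 0, 0, 0, 0, 0, 0, 0, 0, 0, 0, 0, 0, 0, 0, 0], "grip": 2.4}}

```text
t: 28.52
tool_pos: [0.5914, -0.1074, 0.0156]
orientation: [0.313, -3.126, -0.0]
force: [-0.5, -0.3, 0.5]
opening: 0.0238
gripper_force: 0.0
```

Emit:
{"name": "play_rows", "arguments": {"targets": [0, 0, -2, 0, 0, 0, -5, 0, 0, 0, -9, 0, 0, 0, -13, 0, 0, 0, -15, 0, -8, 0, -18, 0, -16, 0, -18, 0, -16, 0, -18, 0]}}

```text
t: 29.18
tool_pos: [0.7124, -0.0833, 0.1931]
orientation: [-0.311, 3.123, -0.001]
force: [0.8, -0.2, 0.5]
opening: 0.0241
gripper_force: 0.0
```

Emit:
{"name": "play_rows", "arguments": {"targets": [-6, 0, 0, 0, -6, 0, 0, 0, -6, 0, 0, 0, -6, 0, 0, 0]}}

```text
t: 29.52
tool_pos: [0.7696, -0.0709, 0.1888]
orientation: [0.314, -3.124, -0.001]
force: [-0.4, -0.3, 0.1]
opening: 0.0239
gripper_force: 0.0
```

```bash
python3 -c "
from h import *
print(read_state()['tool_pos'])
c=cam('scene');t=cam('top')
a=cv2.resize(c['image'][100:310,130:470],(600,370),interpolation=cv2.INTER_CUBIC)
b=cv2.resize(t['image'][130:280,90:490],(600,225),interpolation=cv2.INTER_CUBIC)
cv2.imwrite('pics/fin.png',np.vstack([a,b])[:,:,::-1])"
```

```text
[ 0.76959333 -0.07092921  0.18883588]
```

View pics/fin.png

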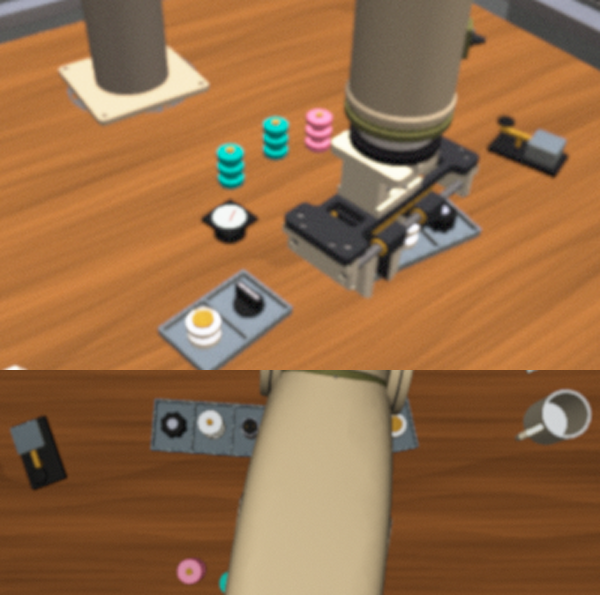

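All five parts are upright in their compartments: short insulator and bar knob in tray2 (203,325 and 248,298), and knob, tall insulator and can in tray3. The bystanders are unmoved and the gripper is clear.

```bash
python3 -c "
from h import *
print(workorder.close_job())"
```

```text
the job is handed in; nothing more can be done
None
```

Both kits are made up and the job is handed in at about 30 s of the 136 s: all five parts stand upright and released in the right compartments, and the meter, morse key and mug look untouched.

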